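# Tip a standing casting onto its machined face and load it into a leaf jig

### The job

Load the grey valve casting into the leaf jig so its boss can be centre-punched through the brass bush: tip the standing casting over so that it lies on its bright machined face with the round boss up, push it snug against both the long fence and the end stop, and then swing the hinged leaf fully shut over it. Bring the casting up to the stops without ramming it, do not press hard on the leaf, and leave the jar, the mallet and the ring of tape where they are.

Things in the scene. Friction and masses are not known exactly. Their poses are not given: they have to be found in the camera images.
- casting: grey aluminium valve-body casting, 0.65 to 0.9 kg, centre of mass near its middle; 56 (x) x 100 (y) x 140 mm (z): a flange 56 x 100 x 16 mm at either end, a narrower body between. Starts standing on one flange on the bench. Origin: centre of that end; z along its length (up while standing); at the start its +x points within 0.25 rad of the jig's +y
- boss (a point): centre of the outer face of the casting's round boss (46 mm diameter, 14 mm proud of the flanges), at (-42, 0, 70) mm in the casting; 70 mm above the bench when the casting lies right
- machined_face (a point): centre of the casting's bright flat machined face (its +x side), at (28, 0, 70) mm in the casting; on the bench when it lies right
- upper_flange (a point): middle of the upper flange's edge on the boss side, at (-28, 0, 132) mm in the casting: pushed here towards the casting's +x with 1 to 3 N the casting tips; past about 0.4 rad of tilt it falls by itself on its machined face. Pushed low, it may slide instead
- jig: steel leaf jig fixed to the bench. Origin: the corner on the bench where fence face and end-stop face meet; x points away from the robot, y to the left, turned by up to 0.15 rad. Near and right sides are open and there is no floor plate: the casting slides on the bench (6 to 16 N). A casting that is home fills x -100 to 0, y -140 to 0 mm, its length along y, either end to the stop
- fence_mid (a point): middle of the long fence's face, at (0, -135, 20) mm in the jig. The fence stands at the far side, its face at jig x = 0, from y = -285 to +15 mm; 40 mm high, 18 mm thick, then a low foot to x = 42 mm
- stop_mid (a point): middle of the end stop's face, at (-52, 0, 20) mm in the jig. The stop stands at the left, its face at jig y = 0, from x = -102 to -2 mm; 40 mm high, 16 mm thick; behind it two hinge cheeks 68 mm high
- nest (a point): where the centre of the boss's face comes to when the casting is home: (-50, -70, 70) mm in the jig, below the brass bush of the shut leaf
- leaf (a joint): angle of the jig's hinged leaf: 0 = shut (level), 1.62 to 1.85 at the start (standing up, leaning to the left), stop at 1.95. Stiff hinge: it stays where it is left and follows a push of 2 to 6 N at its bar. An 8 mm steel frame over jig x -112 to -4 mm with a window for the boss; shut, its underside is 58.5 and its top 66.5 mm above the bench; its thumb tab reaches 193 mm from the hinge
- leaf_bar (a point): centre of the leaf's end bar on its upper face (turned left, away from the nest, while the leaf is open): 166 mm from the hinge along the leaf, 4 mm above the hinge line when shut; the bar is 28 mm wide along the leaf and spans the frame. Two lips beneath the leaf, down to 46 mm, pass the casting's right end and near side with 3.5 mm to spare: it shuts only over a casting that is home
- leaf_hinge (a point): point on the leaf's hinge axis at (-50, 28, 62.5) mm in the jig; the axis runs along the jig's x. A bridge with the brass bush stands 22 mm above the leaf's upper face, 83 to 113 mm from the hinge
- jar: glass jar with a red lid, 52 mm diameter, 76 mm high, standing right of the jig towards the back; not to be disturbed
- mallet: rawhide mallet, 251 mm long, lying to the left; not to be disturbed
- tape: ring of masking tape, 100 mm across, 25 mm high, near the robot to the right; not to be disturbed
Not all that is in view belongs to the job. What is shaped like the casting but orange or red is not meant.

How it is judged:
By the outcome, as a careful person would: the job done as asked, in the order asked, and still so for the second after the job is handed in, with the robot touching nothing.
It also fails if it takes over 67 s, if anything falls off the work surface, if the arm or the gripper's body presses on something with over 40 N, if the wrist force passes 120 N, or if a joint passes its speed limit or range.

### The arm

A 6-joint arm with a two-finger parallel gripper is mounted at the origin on a cart in front of the work surface, level with it; the furniture and walls round the work are solid. World frame = base frame: x ahead of the robot, y to its left, z up, the work surface at z = 0. Lengths are in m, angles in rad, forces in N, time in s.
With the tool pointing down it reaches from about 0.35 to 0.975 m from the base axis. Payload 4.9 kg.
Tool frame: the origin (TCP) lies on the centre line of the jaws, within the pads' length; the fingertips stand 25 mm ahead of it and the grasp point (between the pads) lies 6 mm ahead of it; z points along the fingers, y is the line along which they close (so a half turn about z gives the same grasp; the last joint's range is limited). The gripper opens to 85 mm and grips with 20 to 120 N. Pads are 22 mm wide; open, the fingers measure 114 mm over their backs; the gripper's body (76 mm by 85 mm) begins 54 mm behind the grasp point. The pads swing forward as they close: fully open they stand 13 mm farther back than shut.
Start: joints at [1.135, 0.053, 1.613, -0, 1.476, -0.119], TCP at [0.195, 0.594, 0.256] pointing down, gripper open.
Joint ranges: [-3.01, 3.01], [-1.01, 2.22], [0.06, 2.58], [-1.02, 4.17], [0.09, 2.62], [-3.14, 3.14]. Speed limits (rad/s): [2.57, 2.57, 3.14, 3.14, 3.14, 3.14].

### API

Orientations are given as a unit quaternion [w, x, y, z].
In Python, from plant import state, grab_frame, get_calibration, job gives the robot as it stands. The module is installed in compiled form; this text tells all that it offers.
- The arm moves only by the tool move_arm, never from a script. Its argument "targets" is a list that holds one entry, the list of rows, each a list of 5 numbers: the opening in per cent of the stroke, from 0 (shut) to 100 (fully open), then the shift along the tool's x, y, z as a fraction of full scale, then the turn about the tool's z as a fraction of full scale. A call has 1 to 5 rows; each row shifts and turns the commanded pose from where the row before left it, along the tool's axes as they then stand; what a row does not reach is not made up. Full scale, the value 1, is 0.6 m for a shift and 6 degrees for a turn. A row lasts 1/12 s, in which the tool goes at most 41.7 mm and 7.16 degrees, less where a joint would pass 70% of its speed; a pose out of reach is approached as far as the arm can. A call with a number of a shift or a turn outside -1 to 1 is refused whole. A call with a gripper value outside its range is refused whole. The fingers move at their own pace and stop on an object; the grip force is fixed at half the most. Time passes only in rows, so rows that do not move let the fingers close. It gives the time, the measured TCP pose, the force, the opening and the grip force at its end, in the units of the state.
- state(): the state, without advancing time (a new reading comes with each control period).
- grab_frame(name): name is "scene" or "top" or "wrist"; returns the picture (480x640x3 uint8, red, green, blue); there is no depth.
- get_calibration(name): a dict with "vertical_fov" (degrees; the focal length in pixels is half the picture's height over the tangent of half this angle, whatever the lens; pixels are square), "cx", "cy" (the principal point, pixels), "dist_coeffs" ([k1, k2, p1, p2, k3] as OpenCV has them; the pictures are not rectified), "R" (3x3) and "t" (3): a world point X has camera coordinates R X + t. Camera axes: x right, y down, z forward; pixel columns grow to the right and rows downward; lengths in m; the calibration is good to about 2 mm. A picture is of the moment at which its call begins: read the wrist's pose just before it. get_calibration takes no time and is no camera call; for the wrist camera it gives the pose at the moment of the call.
- job.job_done(): hands the job in; it is judged then, once.
The state is a dict: "time": time; "joint_pos": joint angles; "joint_vel": joint speeds; "joint_efforts": joint torques, N m; "tool_pos": TCP position; "tool_rot": TCP orientation; "contact_force": force on the tool from outside, world axes, zero at the start; "ft_torque": the same for the moment, N m; "gripper_width": opening from 0.0 (shut) to 1.0 (fully open); "grasp_force": force on a finger pad.
Only numpy, scipy, OpenCV 4.12 (cv2) and the standard library are available. Lean on these libraries where they do the work, as an engineer would, in place of code of your own. Each camera call takes 0.05 s, during which the arm holds its last target. There are 200 camera calls.

## Working session

There is one attempt and no reset: what is moved stays moved. The work goes in short steps, Python scripts to look and compute and a tool call to move; the robot and the scene stay as the last step left them, time stands still between calls to the robot, and variables do not carry over. Pictures are saved under pics/ and viewed, at most 10 in all, crops included, and the job is handed in when it is done.

Besides the shell and the picture viewer there is one more tool, called after "Emit:" as name([rows], argument=value, ...), one row to a line, values as JSON. move_arm: Moves the arm, as the interface text tells. Shift numbers are shares of 0.6 m and turn numbers shares of 6 degrees, none past 1 either way. Its arguments: {"type":"object","properties":{"targets":{"type":"array"}},"required":["targets"]}

```bash
mkdir -p pics; cat > h.py <<'E'
import numpy as np, cv2
from plant import state, grab_frame, get_calibration, job
def K(c):
    f=240/np.tan(np.radians(c["vertical_fov"])/2); return np.array([[f,0,c["cx"]],[0,f,c["cy"]],[0,0,1.]])
def ray(c,px):
    u=cv2.undistortPoints(np.array(px,float).reshape(-1,1,2),K(c),np.array(c["dist_coeffs"],float)).reshape(-1,2)
    R=np.array(c["R"]);t=np.array(c["t"])
    return -R.T@t,(np.c_[u,np.ones(len(u))])@R
def onz(c,px,z):
    o,d=ray(c,px); return o+d*((z-o[2])/d[:,2])[:,None]
def proj(c,X):
    R=np.array(c["R"]);t=np.array(c["t"])
    return cv2.projectPoints(np.array(X,float).reshape(-1,3),cv2.Rodrigues(R)[0],t,K(c),np.array(c["dist_coeffs"],float))[0].reshape(-1,2)
def save(n,f): 
    im=grab_frame(n); cv2.imwrite(f"pics/{f}.png",im[:,:,::-1]); return im
E
python3 - <<'E'
from h import *
for n in("top","scene"):
    save(n,n+"0"); c=get_calibration(n); print(n,c["vertical_fov"],np.round(-np.array(c["R"]).T@c["t"],3),np.round(c["R"],2).tolist())
print(state())
E
```

```text
top 50.76842700342684 [0.122 0.108 1.514] [[-0.26, -0.97, 0.01], [-0.92, 0.24, -0.32], [0.31, -0.09, -0.95]]
scene 50.845918545991154 [-0.034 -0.529  1.053] [[0.64, -0.77, 0.02], [-0.59, -0.51, -0.62], [0.49, 0.39, -0.78]]
{'time': 0.1, 'joint_pos': array([ 1.13501132e+00,  5.33246823e-02,  1.61419209e+00,  2.84104254e-06,
        1.47601190e+00, -1.19003123e-01]), 'joint_vel': array([ 0.00069666, -0.00093393, -0.00274992, -0.00143087,  0.00117445,
       -0.00055104]), 'joint_efforts': array([ 3.04148052e-04, -3.94899952e+01, -3.71365142e+01, -1.63020295e-04,
        3.91631547e-03,  5.49244277e-06]), 'tool_pos': array([0.19446759, 0.5934139 , 0.25514379]), 'tool_rot': array([-2.66449100e-04,  1.57729554e-01,  9.87481874e-01, -9.30615721e-04]), 'contact_force': array([-0.12048904, -0.58294757, -0.60473647]), 'ft_torque': array([ 0.04979464, -0.00582237,  0.05461105]), 'grasp_force': 0.0, 'gripper_width': 0.9976919406807515}
```

View pics/top0.png

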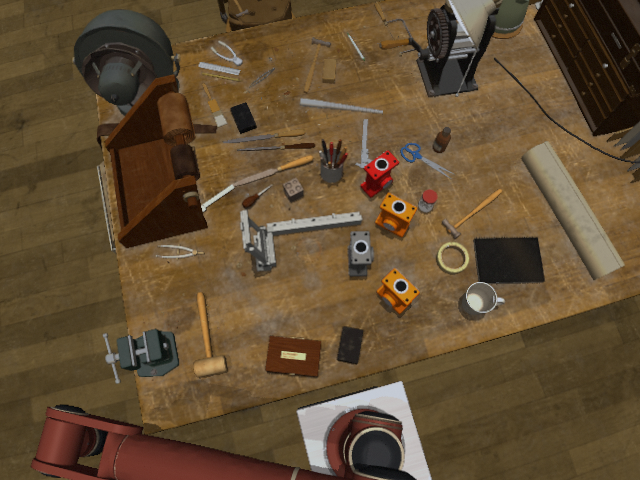

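View pics/scene0.png

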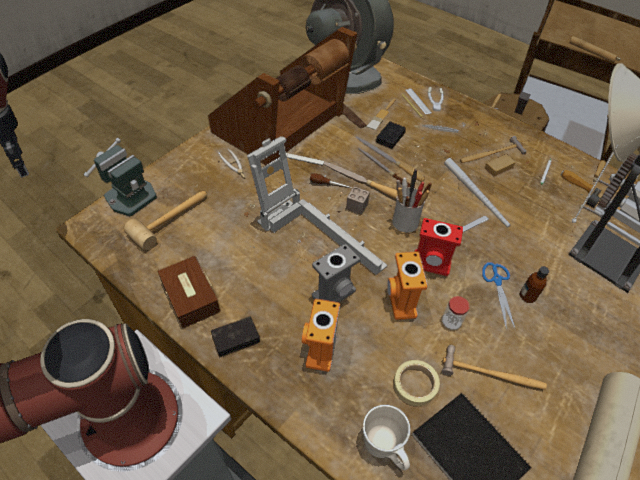

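The casting stands at about (360,250) in the top view. The jig, with its leaf open, is at about (240–360, 210–270), and an orange decoy sits on either side of the casting. I'll enlarge this area for corner pixels.

```bash
python3 - <<'E'
import cv2
a=cv2.imread("pics/top0.png")[195:320,225:425]; cv2.imwrite("pics/t1.png",cv2.resize(a,None,fx=4,fy=4,interpolation=cv2.INTER_CUBIC))
a=cv2.imread("pics/scene0.png")[130:310,235:435]; cv2.imwrite("pics/s1.png",cv2.resize(a,None,fx=3.3,fy=3.3,interpolation=cv2.INTER_CUBIC))
E
```

```text
(no output)
```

View pics/t1.png

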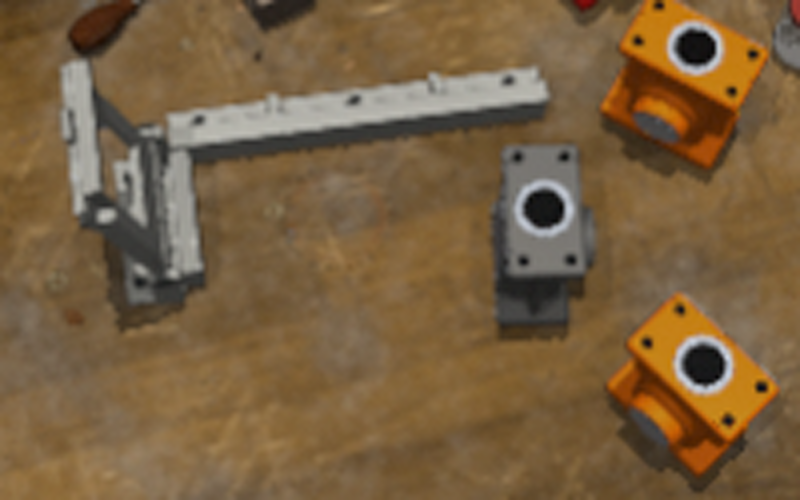

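View pics/s1.png

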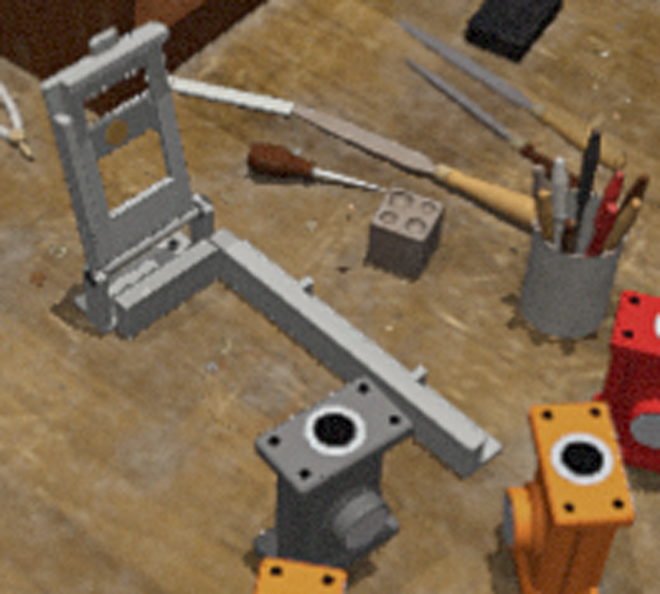

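```bash
python3 - <<'E'
from h import *
c=get_calibration("top"); s=get_calibration("scene")
P=lambda l:np.array(l)/4.+[225,195]
S=lambda l:np.array(l)/3.3+[235,130]
print("cast top",onz(c,P([(503,147),(580,147),(585,276),(503,277),(545,209)]),.14).round(3).tolist())
print("scene top",onz(s,S([(365,378),(413,412),(300,488),(257,440),(334,430)]),.14).round(3).tolist())
print("fence",onz(c,P([(172,147),(547,100)]),.04).round(3).tolist())
print("fence s",onz(s,S([(215,247),(470,470)]),.04).round(3).tolist())
print("stop",onz(c,P([(188,152),(203,272)]),.04).round(3).tolist())
print("stop s",onz(s,S([(219,249),(122,309)]),.04).round(3).tolist())
w=get_calibration("wrist"); st=state(); R=np.array(w["R"])
print((-R.T@w["t"]).round(3),R.round(2).tolist(),w["vertical_fov"])
E
```

```text
cast top [[0.584, -0.121, 0.14], [0.57, -0.175, 0.14], [0.476, -0.15, 0.14], [0.49, -0.094, 0.14], [0.531, -0.137, 0.14]]
scene top [[0.583, -0.125, 0.14], [0.581, -0.168, 0.14], [0.48, -0.149, 0.14], [0.492, -0.102, 0.14], [0.533, -0.136, 0.14]]
fence [[0.684, 0.111, 0.04], [0.646, -0.182, 0.04]]
fence s [[0.68, 0.1, 0.04], [0.632, -0.194, 0.04]]
stop [[0.676, 0.1, 0.04], [0.579, 0.111, 0.04]]
stop s [[0.68, 0.096, 0.04], [0.579, 0.112, 0.04]]
[0.119 0.617 0.373] [[0.31, 0.95, -0.0], [0.91, -0.3, 0.3], [0.29, -0.1, -0.95]] 71.41775878555157
```

The enlarged views give these corner pixels:
- **Casting:** top corners in the top crop are (503,147), (580,147), (585,276) and (503,277), with the boss facing right.
- **Jig:** fence and stop edges are clear, and both views agree on its origin at about (0.682, 0.096) with yaw about -0.135.

I'll start towards the right side of the casting and check the decoy clearances at the same time.

Emit:
move_arm([
  [[0,-0.0435,-0.0525,0,0],[0,-0.0435,-0.0525,0,0],[0,-0.0435,-0.0525,0,0],[0,-0.0435,-0.0525,0,0],[0,-0.0435,-0.0525,0,0]],
])

```text
time: 0.52
tool_pos: [0.2696, 0.4017, 0.2555]
tool_rot: [-0.0, 0.157, 0.988, -0.0]
contact_force: [0.9, -0.0, -0.7]
gripper_width: 0.302
grasp_force: 0.0
```

Emit:
move_arm([
  [[0,-0.0435,-0.0525,0,0],[0,-0.0435,-0.0525,0,0],[0,-0.0435,-0.0525,0,0],[0,-0.0435,-0.0525,0,0],[0,-0.0435,-0.0525,0,0]],
])

```text
time: 0.93
tool_pos: [0.3445, 0.2114, 0.256]
tool_rot: [0.0, 0.157, 0.988, 0.0]
contact_force: [1.2, -0.3, 0.2]
gripper_width: 0.001
grasp_force: 0.0
```

Emit:
move_arm([
  [[0,-0.0435,-0.0525,0,0],[0,-0.0435,-0.0525,0,0],[0,-0.0435,-0.0525,0,0],[0,-0.0435,-0.0525,0,0],[0,-0.0435,-0.0525,0,0]],
])

```text
time: 1.35
tool_pos: [0.4195, 0.0209, 0.2561]
tool_rot: [0.0, 0.158, 0.987, 0.0]
contact_force: [1.0, 1.3, -0.2]
gripper_width: 0.001
grasp_force: 0.0
```

```bash
cat >> h.py <<'E'
TH=-0.135; O=np.array([.682,.096])
def J2W(x,y,th=TH):
    return O+np.array([x*np.cos(th)-y*np.sin(th), x*np.sin(th)+y*np.cos(th)])
def W2J(p,th=TH):
    d=np.array(p)[...,:2]-O; return np.stack([d[...,0]*np.cos(th)+d[...,1]*np.sin(th),-d[...,0]*np.sin(th)+d[...,1]*np.cos(th)],-1)
from scipy.spatial.transform import Rotation as Ro
def go(target,psi=None):
    s=state(); q=s["tool_rot"]; R=Ro.from_quat([q[1],q[2],q[3],q[0]]).as_matrix()
    d=R.T@(np.array(target)-s["tool_pos"]); ps=np.arctan2(R[1,1],R[0,1])
    print("t",round(s["time"],2),"tcp",s["tool_pos"].round(4),"psi",round(ps,3),"scaled",(d/.6).round(4),"rows>=",round(np.linalg.norm(d)/.0417,1),
     "turn/6deg", None if psi is None else round(np.degrees(ps-psi)/6,2),"F",s["contact_force"].round(1))
E
python3 - <<'E'
from h import *
c=get_calibration("top"); P=lambda l:np.array(l)/4.+[225,195]
print("dec top",onz(c,P([(620,50),(725,115),(625,345),(680,295)]),.14).round(3).tolist())
print("dec low",onz(c,P([(602,105),(608,385)]),.016).round(3).tolist())
go([.51,-.215,.256],-.24)
E
```

```text
dec top [[0.635, -0.226, 0.14], [0.566, -0.285, 0.14], [0.42, -0.163, 0.14], [0.445, -0.211, 0.14]]
dec low [[0.64, -0.228, 0.016], [0.42, -0.165, 0.016]]
t 1.35 tcp [0.4195 0.0209 0.2561] psi 1.254 scaled [-2.659e-01 -3.265e-01  2.000e-04] rows>= 6.1 turn/6deg 14.26 F [ 1.   1.3 -0.2]
```

Emit:
move_arm([
  [[0,-0.0443,-0.0527,0,0],[0,-0.0443,-0.0527,0,0],[0,-0.0443,-0.0527,0,0],[0,-0.0443,-0.0527,0,0],[0,-0.0443,-0.0527,0,0]],
])

```text
time: 1.77
tool_pos: [0.4966, -0.1708, 0.2558]
tool_rot: [-0.0, 0.158, 0.987, 0.0]
contact_force: [-0.3, -0.5, 0.3]
gripper_width: 0.001
grasp_force: 0.0
```

Emit:
move_arm([
  [[0,-0.0443,-0.0527,0,0],[0,0,0,0,1],[0,0,0,0,1],[0,0,0,0,1],[0,0,0,0,1]],
])

```text
time: 2.18
tool_pos: [0.5117, -0.2073, 0.2554]
tool_rot: [-0.001, 0.362, 0.932, 0.0]
contact_force: [-0.2, -0.5, 0.0]
gripper_width: -0.004
grasp_force: 0.0
```

Emit:
move_arm([
  [[0,0,0,0,1],[0,0,0,0,1],[0,0,0,0,1],[0,0,0,0,1],[0,0,0,0,1]],
])

```text
time: 2.6
tool_pos: [0.5117, -0.2069, 0.2557]
tool_rot: [-0.001, 0.591, 0.807, -0.0]
contact_force: [-0.7, -0.2, -0.8]
gripper_width: -0.001
grasp_force: 0.0
```

Emit:
move_arm([
  [[0,0,0,0,1],[0,0,0,0,1],[0,0,0,0,1],[0,0,0,0,1],[0,0,0,0,1]],
])

```text
time: 3.02
tool_pos: [0.5116, -0.2069, 0.2556]
tool_rot: [-0.001, 0.78, 0.626, -0.0]
contact_force: [-0.1, 0.5, -0.7]
gripper_width: 0.004
grasp_force: 0.0
```

```bash
python3 - <<'E'
from h import *
save("wrist","w1")
go([.513,-.212,.150],-.24)
c=get_calibration("wrist"); print(proj(c,[[.525,-.164,.14],[.513,-.212,.125]]).round(0).tolist())
E
```

```text
t 3.07 tcp [ 0.5117 -0.2069  0.2557] psi -0.22 scaled [-0.0079  0.0042  0.1761] rows>= 2.5 turn/6deg 0.19 F [ 0.4 -1.   0.1]
[[328.0, 178.0], [326.0, 239.0]]
```

View pics/w1.png

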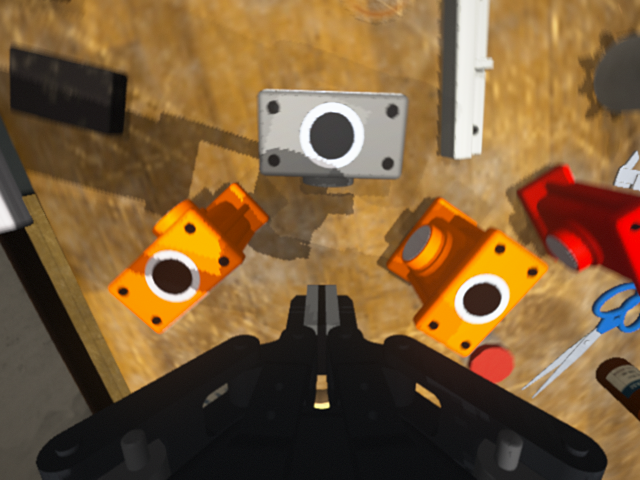

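The wrist view shows the casting's boss-side top edge centred at about (332,178), square to the tool. The shut fingers are in line with it and the decoys are clear, so I'll go down and push.

Emit:
move_arm([
  [[0,0,0.004,0.0587,0],[0,0,0,0.0587,0],[0,0,0,0.0587,0],[0,0.02,0,0,0],[0,0.02,0,0,0]],
])

```text
time: 3.48
tool_pos: [0.5178, -0.1827, 0.1482]
tool_rot: [-0.003, 0.778, 0.628, -0.001]
contact_force: [-0.1, 0.5, 0.7]
gripper_width: -0.001
grasp_force: 0.0
```

Emit:
move_arm([
  [[0,0.01,0,0,0],[0,0.01,0,0,0],[0,0.01,0,0,0],[0,0.01,0,0,0],[0,0.01,0,0,0]],
])

```text
time: 3.9
tool_pos: [0.5268, -0.1547, 0.1526]
tool_rot: [0.002, 0.778, 0.628, 0.001]
contact_force: [0.7, -1.6, 0.6]
gripper_width: -0.007
grasp_force: 0.5
```

```bash
python3 - <<'E'
from h import *
save("top","t2"); im=cv2.imread("pics/t2.png")[195:320,225:425]; a=cv2.resize(im,None,fx=2,fy=2)
b=save("scene","x")[130:330,235:435,::-1]; h=np.zeros((250,800,3),np.uint8); h[:,:400]=a; h[:,400:650]=cv2.resize(b,(250,250)); cv2.imwrite("pics/ts2.png",h)
go([.525,-.164,.15])
E
```

```text
t 4.0 tcp [ 0.5262 -0.154   0.1514] psi -0.211 scaled [-0.0167  0.0016  0.0023] rows>= 0.2 turn/6deg None F [-0.5 -1.2  1.3]
```

Emit:
move_arm([
  [[0,0.01,0,0,0],[0,0.01,0,0,0],[0,0.01,0,0,0],[0,0.01,0,0,0],[0,0.01,0,0,0]],
])

```text
time: 4.42
tool_pos: [0.5319, -0.1246, 0.1503]
tool_rot: [-0.0, 0.778, 0.628, -0.0]
contact_force: [0.2, -0.4, -0.6]
gripper_width: 0.001
grasp_force: 0.0
```

```bash
python3 - <<'E'
from h import *
b=save("scene","x2")[130:330,235:435,::-1]; a=cv2.imread("pics/x2.png"); 
cv2.imwrite("pics/x2c.png",cv2.resize(b,None,fx=2.5,fy=2.5))
go([.525,-.164,.15])
E
```

```text
t 4.47 tcp [ 0.532  -0.1237  0.1503] psi -0.211 scaled [-0.0681  0.0026  0.0004] rows>= 1.0 turn/6deg None F [1.3 0.9 0.3]
```

View pics/x2c.png

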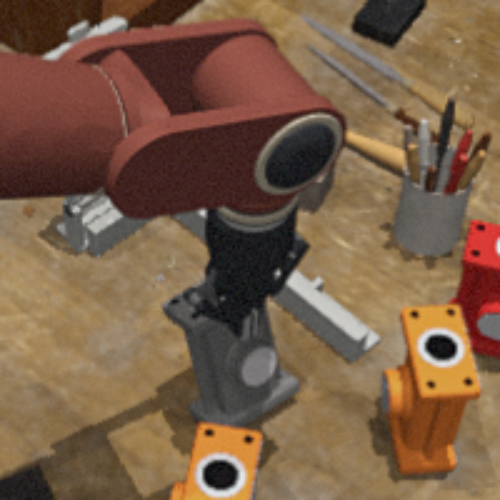

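The casting is tilted by about 0.3 rad, with the fingers on its upper flange at about (240,300). I'll keep pushing.

Emit:
move_arm([
  [[0,0.01,0,0,0],[0,0.01,0,0,0],[0,0.01,0,0,0],[0,0.01,0,0,0],[0,0.005,0,0,0]],
])

```text
time: 4.88
tool_pos: [0.5378, -0.0981, 0.1506]
tool_rot: [-0.0, 0.778, 0.629, 0.0]
contact_force: [-1.2, -0.3, -0.2]
gripper_width: 0.0
grasp_force: 0.0
```

Emit:
move_arm([
  [[0,0,0,-0.05,0],[0,-0.065,0,0,0],[0,-0.065,0,0,0],[0,-0.065,0,0,0],[0,-0.01,0,0,0]],
])

```text
time: 5.3
tool_pos: [0.511, -0.2237, 0.1813]
tool_rot: [0.001, 0.779, 0.627, -0.001]
contact_force: [-0.3, -0.7, 0.2]
gripper_width: -0.005
grasp_force: 0.0
```

```bash
python3 - <<'E'
from h import *
a=save("top","t3")[195:320,225:425,::-1]; b=save("scene","s3")[130:330,235:435,::-1]
h=np.zeros((500,800,3),np.uint8); h[:250,:400]=cv2.resize(a,(400,250)); h[:400,400:]=cv2.resize(b,(400,400)); cv2.imwrite("pics/c3.png",h)
go([.525,-.164,.15])
E
```

```text
t 5.4 tcp [ 0.5115 -0.2206  0.1807] psi -0.215 scaled [0.0969 0.0019 0.0512] rows>= 1.6 turn/6deg None F [ 0.5 -0.8 -0.2]
```

View pics/c3.png

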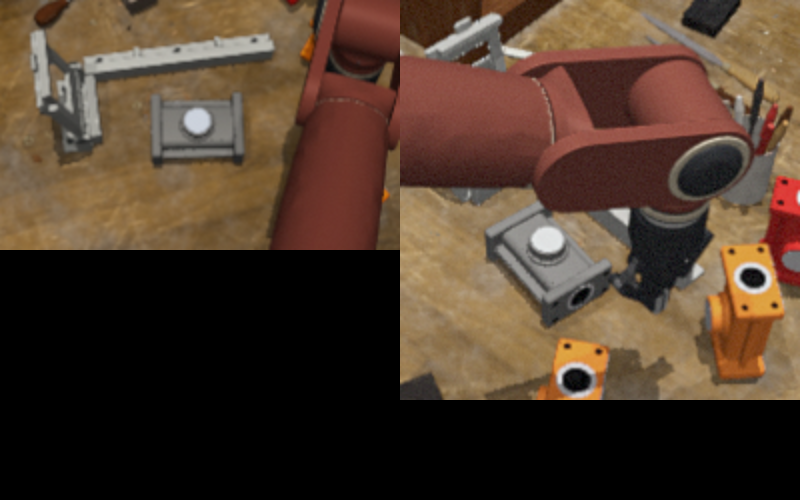

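The casting lies on its machined face with the boss up: boss centre at (198,121) in the left crop, right flange at x≈243. The arm is hiding nothing I need, so next I'll work out the push towards the end stop.

```bash
python3 - <<'E'
from h import *
c=get_calibration("top"); P=lambda l:np.array(l)/2.+[225,195]
b=onz(c,P([(198,121)]),.07); print("boss",b.round(3),W2J(b).round(3), "nest",J2W(-.05,-.07).round(3))
f=onz(c,P([(151,96),(243,93),(243,155),(152,155)]),.056); print(f.round(3).tolist(),W2J(f).round(3).tolist())
s=get_calibration("scene"); b2=onz(s,[np.array([(547-400)/2+235,240/2+130])],.07); print(b2.round(3),W2J(b2).round(3))
tgt=J2W(W2J(b)[0][0],W2J(b)[0][1]-.07-.045); go([*tgt,.18],-.135); print(tgt.round(3))
E
```

```text
boss [[ 0.555 -0.034  0.07 ]] [[-0.108 -0.146]] nest [0.623 0.033]
[[0.616, 0.023, 0.056], [0.585, -0.114, 0.056], [0.491, -0.087, 0.056], [0.526, 0.045, 0.056]] [[-0.055, -0.081], [-0.068, -0.221], [-0.165, -0.207], [-0.148, -0.072]]
[[ 0.557 -0.034  0.07 ]] [[-0.107 -0.146]]
t 5.4 tcp [ 0.5115 -0.2206  0.1807] psi -0.215 scaled [0.128  0.0205 0.0012] rows>= 1.9 turn/6deg -0.77 F [ 0.5 -0.8 -0.2]
[ 0.54  -0.148]
```

Emit:
move_arm([
  [[60,0,0,0,-0.77],[60,0.062,0.0135,0,0],[60,0.062,0.0135,0,0],[60,0,0,0.058,0],[60,0,0,0.058,0]],
])

```text
time: 5.82
tool_pos: [0.5406, -0.145, 0.1133]
tool_rot: [0.003, 0.75, 0.661, 0.002]
contact_force: [0.2, -1.1, -2.1]
gripper_width: 0.599
grasp_force: 0.0
```

Emit:
move_arm([
  [[60,0,0,0.058,0],[60,0,0,0.05,0],[60,0,0,0,0]],
])

```text
time: 6.07
tool_pos: [0.5325, -0.1436, 0.0389]
tool_rot: [-0.006, 0.751, 0.66, -0.003]
contact_force: [-1.4, 0.9, -1.4]
gripper_width: 0.602
grasp_force: 0.0
```

```bash
python3 - <<'E'
from h import *
save("wrist","w4")
go([*J2W(-.112,-.26),.04],-.135); print(W2J(state()["tool_pos"]))
E
```

```text
t 6.12 tcp [ 0.5347 -0.1448  0.0424] psi -0.13 scaled [-0.0027  0.0027  0.0039] rows>= 0.1 turn/6deg 0.05 F [-0.   0.3  1. ]
[-0.1136043  -0.25839132]
```

View pics/w4.png

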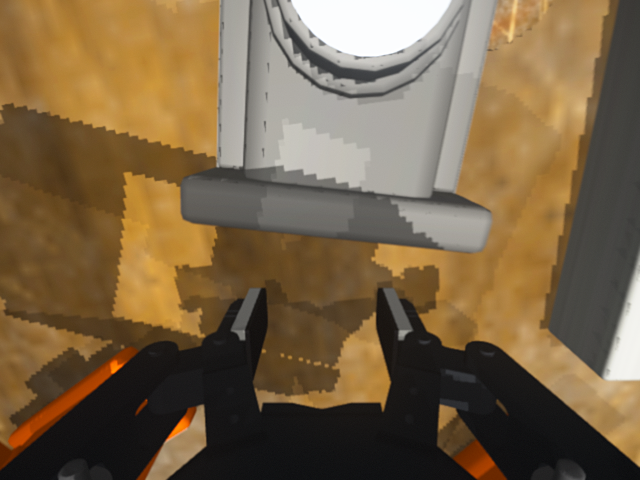

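The wrist view shows the casting's end flange edge running from (183,220) to (488,250), slightly yawed. The fingers at (260,300) and (385,300) are close to centred on it. I'll push towards the stop.

Emit:
move_arm([
  [[60,0.015,0.006,0.003,0],[60,0.015,0,0,0],[60,0.01,0,0,0],[60,0.01,0,0,0],[60,0.0067,0,0,0]],
])

```text
time: 6.53
tool_pos: [0.5472, -0.1144, 0.0465]
tool_rot: [0.002, 0.752, 0.659, 0.001]
contact_force: [0.4, -5.1, 1.2]
gripper_width: 0.597
grasp_force: 2.2
```

Emit:
move_arm([
  [[60,0.0067,0,0,0],[60,0.0067,0,0,0],[60,0.0067,0,0,0],[60,0.0067,0,0,0],[60,0.0067,0,0,0]],
])

```text
time: 6.95
tool_pos: [0.5486, -0.0945, 0.0448]
tool_rot: [0.001, 0.752, 0.659, 0.0]
contact_force: [1.1, -5.1, 2.8]
gripper_width: 0.598
grasp_force: 2.3
```

Emit:
move_arm([
  [[60,0.0067,0,0,0],[60,0.0067,0,0,0],[60,0.0067,0,0,0],[60,0.0067,0,0,0],[60,0.0067,0,0,0]],
])

```text
time: 7.37
tool_pos: [0.5502, -0.0743, 0.0441]
tool_rot: [-0.001, 0.752, 0.659, -0.001]
contact_force: [-1.2, -4.9, 2.8]
gripper_width: 0.599
grasp_force: 2.6
```

```bash
python3 - <<'E'
from h import *
a=save("top","t5")[195:320,225:425,::-1]; b=save("wrist","w5")[:,:,::-1]
h=np.zeros((500,800,3),np.uint8); h[:250,:400]=cv2.resize(a,(400,250)); h[:300,400:]=cv2.resize(b,(400,300)); cv2.imwrite("pics/c5.png",h[:300])
go([*J2W(-.112,-.155),.04],-.135); print(W2J(state()["tool_pos"]))
E
```

```text
t 7.47 tcp [ 0.5502 -0.0735  0.0438] psi -0.131 scaled [ 0.0512 -0.0067  0.0064] rows>= 0.7 turn/6deg 0.04 F [ 0.1 -1.3  0.8]
[-0.10783091 -0.18569381]
```

View pics/c5.png

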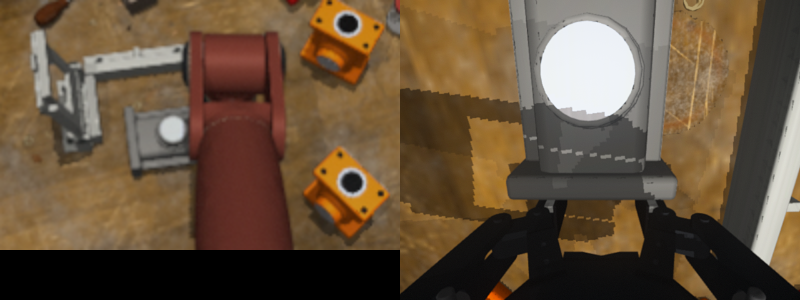

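The casting is now square to the fingers. I'll stop about 12 mm short of the end stop and then take it to the fence from the near side.

Emit:
move_arm([
  [[60,0.0067,0,0,0],[60,0.0067,0,0,0],[60,0.0067,0,0,0],[60,0.0067,0,0,0],[60,0.0067,0,0,0]],
])

```text
time: 7.88
tool_pos: [0.5529, -0.0539, 0.0438]
tool_rot: [-0.001, 0.752, 0.659, -0.0]
contact_force: [-0.6, -3.3, -0.6]
gripper_width: 0.599
grasp_force: 1.6
```

Emit:
move_arm([
  [[60,-0.05,0,0,0],[60,0,0,-0.065,0],[60,0,0,-0.065,0],[60,0,0,-0.065,0],[60,0,0,0,-1]],
])

```text
time: 8.3
tool_pos: [0.5543, -0.0844, 0.1709]
tool_rot: [0.006, 0.716, 0.698, 0.005]
contact_force: [2.2, 0.1, 2.1]
gripper_width: 0.6
grasp_force: 0.0
```

Emit:
move_arm([
  [[60,0,0,0,-1],[60,0,0,0,-1],[60,0,0,0,-1],[60,0,0,0,-1],[60,0,0,0,-1]],
])

```text
time: 8.72
tool_pos: [0.5494, -0.0829, 0.1609]
tool_rot: [-0.001, 0.509, 0.861, 0.001]
contact_force: [-0.8, 0.3, -0.1]
gripper_width: 0.6
grasp_force: 0.0
```

Emit:
move_arm([
  [[60,0,0,0,-1],[60,0,0,0,-1],[60,0,0,0,-1],[60,0,0,0,-1],[60,0,0,0,-1]],
])

```text
time: 9.13
tool_pos: [0.5494, -0.0829, 0.1609]
tool_rot: [-0.001, 0.269, 0.963, 0.001]
contact_force: [0.0, -1.1, 0.8]
gripper_width: 0.604
grasp_force: 0.0
```

Emit:
move_arm([
  [[60,0,0,0,-1],[60,0,0,0,-1],[60,0,0,0,-1],[60,0,0,0,-1],[60,0,0,0,0]],
])

```text
time: 9.55
tool_pos: [0.5494, -0.083, 0.1609]
tool_rot: [-0.0, 0.065, 0.998, 0.001]
contact_force: [0.3, 0.4, -0.5]
gripper_width: 0.599
grasp_force: 0.0
```

```bash
python3 - <<'E'
from h import *
a=save("top","t6"); c=get_calibration("top")
crop=a[195:320,225:425]; g=cv2.cvtColor(crop,cv2.COLOR_RGB2GRAY)
# boss: brightest round blob
m=(g>190).astype(np.uint8); n,l,s,ce=cv2.connectedComponentsWithStats(m)
for i in range(1,n):
    if 40<s[i,4]<400:
        X=onz(c,[ce[i]+[225,195]],.07); print(s[i].tolist(),X.round(3),W2J(X).round(3))
go([*J2W(-.22,-.085),.16],np.pi/2-.135); print(W2J(state()["tool_pos"]))
E
```

```text
[73, 60, 12, 11, 104] [[0.558 0.028 0.07 ]] [[-0.114 -0.085]]
t 9.6 tcp [ 0.5494 -0.0832  0.161 ] psi 1.438 scaled [0.1875 0.1844 0.0021] rows>= 3.8 turn/6deg 0.02 F [-0.4  0.2 -0. ]
[-0.10726539 -0.19545508]
```

Emit:
move_arm([
  [[60,0.0375,0.0369,0,0],[60,0.0375,0.0369,0,0],[60,0.0375,0.0369,0,0],[60,0.0375,0.0369,0,0],[60,0.0375,0.0369,0,0]],
])

```text
time: 10.02
tool_pos: [0.4513, 0.0417, 0.1611]
tool_rot: [-0.0, 0.067, 0.998, 0.001]
contact_force: [0.1, 0.4, 0.8]
gripper_width: 0.598
grasp_force: 0.0
```

Emit:
move_arm([
  [[60,0,0,0.0487,0],[60,0,0,0.0487,0],[60,0,0,0.0487,0],[60,0,0,0.0487,0],[60,0,0,0,0]],
])

```text
time: 10.43
tool_pos: [0.4473, 0.0411, 0.0386]
tool_rot: [-0.006, 0.067, 0.998, 0.0]
contact_force: [-0.7, -1.0, -1.0]
gripper_width: 0.598
grasp_force: 0.0
```

```bash
python3 - <<'E'
from h import *
save("wrist","w7")
go([*J2W(-.2,-.085),.045],np.pi/2-.135); print(W2J(state()["tool_pos"]))
E
```

```text
t 10.48 tcp [0.4493 0.0408 0.0414] psi 1.437 scaled [-0.0385  0.0016 -0.0062] rows>= 0.6 turn/6deg 0.02 F [ 0.4 -0.7  1.2]
[-0.22314111 -0.08596861]
```

View pics/w7.png

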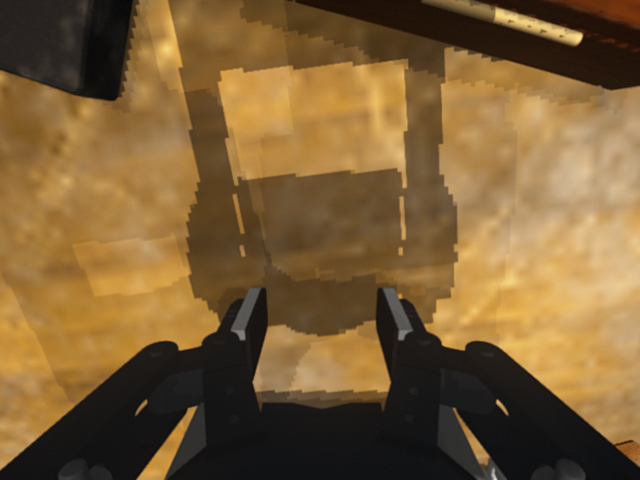

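The camera now faces away from the casting and shows clear bench ahead of the fingers, at (245,300) and (395,300). I'll push towards the fence and go by the force readings.

Emit:
move_arm([
  [[60,-0.03,0.001,-0.004,0],[60,-0.03,0,0,0],[60,-0.0067,0,0,0],[60,-0.0067,0,0,0],[60,-0.0067,0,0,0]],
])

```text
time: 10.9
tool_pos: [0.501, 0.0345, 0.0482]
tool_rot: [0.001, 0.066, 0.998, 0.0]
contact_force: [0.5, -0.2, 0.6]
gripper_width: 0.599
grasp_force: 0.0
```

Emit:
move_arm([
  [[60,-0.0067,0,0,0],[60,-0.0067,0,0,0],[60,-0.0067,0,0,0],[60,-0.0067,0,0,0],[60,-0.0067,0,0,0]],
])

```text
time: 11.32
tool_pos: [0.5185, 0.0321, 0.0466]
tool_rot: [-0.002, 0.066, 0.998, 0.0]
contact_force: [-5.7, -0.0, 4.3]
gripper_width: 0.6
grasp_force: 2.8
```

Emit:
move_arm([
  [[60,-0.0067,0,0,0],[60,-0.0067,0,0,0],[60,-0.0067,0,0,0],[60,-0.0067,0,0,0],[60,-0.0067,0,0,0]],
])

```text
time: 11.73
tool_pos: [0.5384, 0.0295, 0.0466]
tool_rot: [-0.002, 0.066, 0.998, 0.0]
contact_force: [-4.6, 0.6, 3.6]
gripper_width: 0.593
grasp_force: 2.8
```

```bash
cat >> h.py <<'E'
def boss():
    a=grab_frame("top"); c=get_calibration("top"); g=cv2.cvtColor(a[195:320,225:425],cv2.COLOR_RGB2GRAY)
    n,l,s,ce=cv2.connectedComponentsWithStats((g>190).astype(np.uint8))
    for i in range(1,n):
        if 40<s[i,4]<200:
            X=onz(c,[ce[i]+[225,195]],.07); print("boss?",s[i].tolist(),X.round(3),W2J(X).round(3))
E
python3 - <<'E'
from h import *
boss()
go([*J2W(-.2,-.085),.045],np.pi/2-.135); print(W2J(state()["tool_pos"]))
E
```

```text
t 11.78 tcp [0.5395 0.0293 0.0467] psi 1.439 scaled [0.1129 0.0008 0.0031] rows>= 1.6 turn/6deg 0.03 F [-2.1  0.1  0. ]
[-0.13226804 -0.08525533]
```

Emit:
move_arm([
  [[60,-0.0067,0,0,0],[60,-0.0067,0,0,0],[60,-0.0067,0,0,0],[60,-0.0067,0,0,0],[60,-0.0033,0,0,0]],
])

```text
time: 12.2
tool_pos: [0.558, 0.0268, 0.0465]
tool_rot: [-0.0, 0.066, 0.998, -0.0]
contact_force: [-2.9, 1.1, 0.1]
gripper_width: 0.602
grasp_force: 1.6
```

Emit:
move_arm([
  [[60,-0.0033,0,0,0],[60,-0.0033,0,0,0],[60,-0.0033,0,0,0],[60,-0.0033,0,0,0]],
])

```text
time: 12.53
tool_pos: [0.5658, 0.0258, 0.0466]
tool_rot: [-0.0, 0.066, 0.998, -0.0]
contact_force: [-2.2, -0.4, -1.4]
gripper_width: 0.603
grasp_force: 1.3
```

```bash
python3 - <<'E'
from h import *
boss()
go([*J2W(-.2,-.085),.045],np.pi/2-.135); print(W2J(state()["tool_pos"]))
E
```

```text
t 12.58 tcp [0.5663 0.0257 0.0468] psi 1.439 scaled [0.1581 0.001  0.003 ] rows>= 2.3 turn/6deg 0.03 F [-2.  -0.4 -1.8]
[-0.10516415 -0.08527033]
```

Emit:
move_arm([
  [[60,-0.0025,0,0,0],[60,-0.0025,0,0,0],[60,-0.0025,0,0,0],[60,-0.0025,0,0,0]],
])

```text
time: 12.92
tool_pos: [0.568, 0.0252, 0.0466]
tool_rot: [-0.006, 0.065, 0.998, -0.0]
contact_force: [-21.4, 1.0, 15.1]
gripper_width: 0.601
grasp_force: 11.0
```

Emit:
move_arm([
  [[60,-0.002,0,0,0],[60,-0.002,0,0,0],[60,-0.002,0,0,0]],
])

```text
time: 13.17
tool_pos: [0.5685, 0.0251, 0.0465]
tool_rot: [-0.011, 0.065, 0.998, -0.0]
contact_force: [-33.7, 1.4, 23.9]
gripper_width: 0.601
grasp_force: 16.8
```

It touched the fence at the expected travel. I'll back off, go round to the right end and check.

Emit:
move_arm([
  [[60,0.006,0,0,0],[60,0.06,0,0,0],[60,0.04,0,0,0],[60,0,0,-0.065,0],[60,0,0,-0.065,0]],
])

```text
time: 13.58
tool_pos: [0.5083, 0.0332, 0.1218]
tool_rot: [-0.004, 0.066, 0.998, 0.0]
contact_force: [1.8, -0.2, 0.8]
gripper_width: 0.605
grasp_force: 0.0
```

Emit:
move_arm([
  [[60,0,0,-0.065,0],[60,0,-0.065,0,0],[60,0,-0.065,0,0],[60,0,-0.065,0,0],[60,0,-0.065,0,0]],
])

```text
time: 14.0
tool_pos: [0.4931, -0.1238, 0.1662]
tool_rot: [0.003, 0.065, 0.998, -0.001]
contact_force: [1.2, 0.2, 0.6]
gripper_width: 0.601
grasp_force: 0.0
```

Emit:
move_arm([
  [[60,0,0,0,1],[60,0,0,0,1],[60,0,0,0,1],[60,0,0,0,1],[60,0,0,0,1]],
])

```text
time: 14.42
tool_pos: [0.4933, -0.1227, 0.1654]
tool_rot: [0.002, 0.324, 0.946, -0.0]
contact_force: [0.4, 0.2, -0.7]
gripper_width: 0.602
grasp_force: 0.0
```

Emit:
move_arm([
  [[60,0,0,0,1],[60,0,0,0,1],[60,0,0,0,1],[60,0,0,0,1],[60,0,0,0,1]],
])

```text
time: 14.83
tool_pos: [0.4933, -0.1225, 0.1654]
tool_rot: [0.002, 0.558, 0.83, 0.0]
contact_force: [0.2, 0.1, -0.1]
gripper_width: 0.603
grasp_force: 0.0
```

Emit:
move_arm([
  [[60,0,0,0,1],[60,0,0,0,1],[60,0,0,0,1],[60,0,0,0,1],[60,0,0,0,1]],
])

```text
time: 15.25
tool_pos: [0.4933, -0.1225, 0.1654]
tool_rot: [0.002, 0.754, 0.657, 0.001]
contact_force: [0.1, 0.5, 0.2]
gripper_width: 0.596
grasp_force: 0.0
```

```bash
python3 - <<'E'
from h import *
boss()
go([*J2W(-.05,-.20),.165],-.135); print(W2J(state()["tool_pos"]))
E
```

```text
boss? [71, 39, 12, 11, 101] [[0.623 0.019 0.07 ]] [[-0.048 -0.085]]
t 15.3 tcp [ 0.4933 -0.1224  0.1654] psi -0.14 scaled [0.0706 0.179  0.0014] rows>= 2.8 turn/6deg -0.05 F [-0.6 -0.6  0.3]
[-0.15759603 -0.24185495]
```

Emit:
move_arm([
  [[30,0.0235,0.057,0,0],[30,0.0235,0.057,0,0],[30,0.0235,0.057,0,0],[30,0,0,0.048,0],[30,0,0,0.048,0]],
])

```text
time: 15.72
tool_pos: [0.6043, -0.0938, 0.1096]
tool_rot: [0.004, 0.751, 0.661, 0.003]
contact_force: [0.6, 0.2, -1.2]
gripper_width: 0.3
grasp_force: 0.0
```

Emit:
move_arm([
  [[30,0,0,0.048,0],[30,0,0,0.048,0],[30,0.01,0,0,0],[30,0.01,0,0,0],[30,0.01,0,0,0]],
])

```text
time: 16.13
tool_pos: [0.6033, -0.0753, 0.0509]
tool_rot: [0.001, 0.752, 0.659, 0.001]
contact_force: [0.0, -0.0, 1.2]
gripper_width: 0.302
grasp_force: 0.0
```

```bash
python3 - <<'E'
from h import *
go([*J2W(-.055,-.151),.05],-.135); print(W2J(state()["tool_pos"]))
E
```

```text
t 16.13 tcp [ 0.6033 -0.0753  0.0509] psi -0.131 scaled [0.0488 0.0001 0.0015] rows>= 0.7 turn/6deg 0.04 F [ 0.  -0.   1.2]
[-0.05495595 -0.18030388]
```

29 mm to go: about 14 mm free, then about 15 mm of pushing.

Emit:
move_arm([
  [[30,0.008,0,0,0],[30,0.008,0,0,0],[30,0.005,0,0,0],[30,0.005,0,0,0],[30,0.005,0,0,0]],
])

```text
time: 16.55
tool_pos: [0.6046, -0.0582, 0.0503]
tool_rot: [0.002, 0.752, 0.66, -0.001]
contact_force: [-2.5, -5.6, 4.4]
gripper_width: 0.301
grasp_force: 3.2
```

Emit:
move_arm([
  [[30,0.004,0,0,0],[30,0.003,0,0,0],[30,0.0025,0,0,0],[30,0.0025,0,0,0]],
])

```text
time: 16.88
tool_pos: [0.6055, -0.0516, 0.0503]
tool_rot: [0.002, 0.752, 0.659, -0.001]
contact_force: [-2.6, -6.1, 4.1]
gripper_width: 0.304
grasp_force: 3.2
```

Emit:
move_arm([
  [[30,0.002,0,0,0],[30,0.002,0,0,0],[30,0.002,0,0,0]],
])

```text
time: 17.13
tool_pos: [0.606, -0.0481, 0.0503]
tool_rot: [0.002, 0.752, 0.659, -0.001]
contact_force: [-2.7, -5.9, 4.0]
gripper_width: 0.298
grasp_force: 3.2
```

Emit:
move_arm([
  [[30,0.002,0,0,0],[30,0.002,0,0,0]],
])

```text
time: 17.3
tool_pos: [0.6064, -0.0458, 0.0503]
tool_rot: [0.002, 0.752, 0.659, -0.001]
contact_force: [-2.0, -6.8, 4.8]
gripper_width: 0.301
grasp_force: 3.2
```

Emit:
move_arm([
  [[30,0.002,0,0,0],[30,0.002,0,0,0]],
])

```text
time: 17.47
tool_pos: [0.6066, -0.0434, 0.0503]
tool_rot: [0.002, 0.752, 0.659, -0.001]
contact_force: [-2.1, -6.5, 4.0]
gripper_width: 0.296
grasp_force: 3.2
```

```bash
python3 - <<'E'
from h import *
boss(); go([*J2W(-.055,-.151),.05],-.135); print(W2J(state()["tool_pos"]))
E
```

```text
boss? [65, 40, 12, 11, 98] [[0.625 0.036 0.07 ]] [[-0.048 -0.067]]
boss? [169, 84, 14, 14, 45] [[ 0.408 -0.229  0.07 ]] [[-0.228 -0.359]]
t 17.52 tcp [ 0.6067 -0.0431  0.0503] psi -0.131 scaled [-0.005   0.0015  0.0005] rows>= 0.1 turn/6deg 0.04 F [-1.1 -5.6  3.4]
[-0.05590892 -0.14798598]
```

Emit:
move_arm([
  [[30,0.002,0,0,0],[30,0.002,0,0,0]],
])

```text
time: 17.68
tool_pos: [0.6068, -0.0423, 0.0503]
tool_rot: [0.003, 0.752, 0.66, -0.002]
contact_force: [-2.5, -14.0, 4.0]
gripper_width: 0.3
grasp_force: 7.4
```

Emit:
move_arm([
  [[30,0.002,0,0,0],[30,0.002,0,0,0]],
])

```text
time: 17.85
tool_pos: [0.6069, -0.0422, 0.0504]
tool_rot: [0.004, 0.751, 0.66, -0.004]
contact_force: [-5.9, -23.5, 3.7]
gripper_width: 0.3
grasp_force: 11.5
```

Emit:
move_arm([
  [[30,0.002,0,0,0],[30,0.002,0,0,0]],
])

```text
time: 18.02
tool_pos: [0.607, -0.0421, 0.0504]
tool_rot: [0.006, 0.751, 0.66, -0.006]
contact_force: [-6.5, -30.1, 5.0]
gripper_width: 0.296
grasp_force: 15.5
```

It's against the stop. I'll back off, go round and give the fence a gentle check nudge.

Emit:
move_arm([
  [[30,-0.008,0,0,0],[30,-0.04,0,0,0],[60,0,0,-0.065,0],[60,0,0,-0.065,0],[60,0,0,-0.065,0]],
])

```text
time: 18.43
tool_pos: [0.6023, -0.0632, 0.1664]
tool_rot: [-0.001, 0.752, 0.659, -0.001]
contact_force: [1.3, -0.2, 1.0]
gripper_width: 0.601
grasp_force: 0.0
```

Emit:
move_arm([
  [[60,0,-0.065,0,0],[60,0,-0.065,0,0],[60,0,-0.065,0,0],[60,0,-0.04,0,0],[60,0,0,0,-1]],
])

```text
time: 18.85
tool_pos: [0.4594, -0.0435, 0.1647]
tool_rot: [-0.001, 0.716, 0.698, -0.001]
contact_force: [0.5, -0.5, -0.8]
gripper_width: 0.6
grasp_force: 0.0
```

Emit:
move_arm([
  [[60,0,0,0,-1],[60,0,0,0,-1],[60,0,0,0,-1],[60,0,0,0,-1],[60,0,0,0,-1]],
])

```text
time: 19.27
tool_pos: [0.4634, -0.0444, 0.1661]
tool_rot: [0.0, 0.509, 0.861, 0.0]
contact_force: [-0.0, 0.5, -0.1]
gripper_width: 0.6
grasp_force: 0.0
```

Emit:
move_arm([
  [[60,0,0,0,-1],[60,0,0,0,-1],[60,0,0,0,-1],[60,0,0,0,-1],[60,0,0,0,-1]],
])

```text
time: 19.68
tool_pos: [0.4634, -0.0444, 0.1661]
tool_rot: [0.0, 0.269, 0.963, 0.0]
contact_force: [0.5, -0.4, -0.4]
gripper_width: 0.599
grasp_force: 0.0
```

Emit:
move_arm([
  [[60,0,0,0,-1],[60,0,0,0,-1],[60,0,0,0,-1],[60,0,0,0,-1],[60,0,0,0,0]],
])

```text
time: 20.1
tool_pos: [0.4634, -0.0444, 0.166]
tool_rot: [0.0, 0.065, 0.998, 0.0]
contact_force: [-0.9, -0.4, -0.1]
gripper_width: 0.6
grasp_force: 0.0
```

```bash
sed -i 's/^TH=.*/TH=-0.135; O=np.array([.6844,.0987])/' h.py; python3 - <<'E'
from h import *
boss(); go([*J2W(-.16,-.07),.165],np.pi/2-.135); print(W2J(state()["tool_pos"]))
# earlier fence contact in jig
print(W2J(np.array([.568,.0252])))
# leaf: top view & scene rays
E
```

```text
boss? [65, 40, 12, 11, 98] [[0.625 0.037 0.07 ]] [[-0.05  -0.069]]
t 20.15 tcp [ 0.4634 -0.0444  0.166 ] psi 1.437 scaled [-0.0664  0.1691  0.0018] rows>= 2.6 turn/6deg 0.01 F [-0.8 -0.  -0.9]
[-0.19968974 -0.17153168]
[-0.10544853 -0.08849756]
```

Emit:
move_arm([
  [[60,-0.02,0.0564,0,0],[60,-0.02,0.0564,0,0],[60,-0.02,0.0564,0,0],[60,0,0,0.0495,0],[60,0,0,0.0495,0]],
])

```text
time: 20.57
tool_pos: [0.5152, 0.0531, 0.1085]
tool_rot: [0.003, 0.066, 0.998, 0.0]
contact_force: [0.3, -1.1, -0.7]
gripper_width: 0.599
grasp_force: 0.0
```

Emit:
move_arm([
  [[60,0,0,0.0495,0],[60,0,0,0.0495,0],[60,0,0,0,0],[60,-0.02,0,0,0],[60,-0.02,0,0,0]],
])

```text
time: 20.98
tool_pos: [0.5362, 0.0484, 0.0475]
tool_rot: [-0.0, 0.067, 0.998, 0.0]
contact_force: [1.0, -0.5, 0.3]
gripper_width: 0.599
grasp_force: 0.0
```

Emit:
move_arm([
  [[60,-0.015,0,0,0],[60,-0.01,0,0,0],[60,-0.01,0,0,0],[60,0,0,0,0]],
])

```text
time: 21.32
tool_pos: [0.5585, 0.0453, 0.0481]
tool_rot: [0.001, 0.066, 0.998, 0.0]
contact_force: [-0.2, 0.7, -0.4]
gripper_width: 0.599
grasp_force: 0.0
```

```bash
python3 - <<'E'
from h import *
go([*J2W(-.105,-.07),.047],np.pi/2-.135); print(W2J(state()["tool_pos"]))
E
```

```text
t 21.32 tcp [0.5585 0.0453 0.0481] psi 1.439 scaled [-0.021  -0.0003  0.0019] rows>= 0.3 turn/6deg 0.03 F [-0.2  0.7 -0.4]
[-0.11759077 -0.06985439]
```

Emit:
move_arm([
  [[60,-0.005,0,0,0],[60,-0.005,0,0,0],[60,-0.003,0,0,0],[60,-0.003,0,0,0]],
])

```text
time: 21.65
tool_pos: [0.5665, 0.0443, 0.0469]
tool_rot: [-0.0, 0.066, 0.998, -0.0]
contact_force: [0.5, -0.2, 1.0]
gripper_width: 0.6
grasp_force: 0.0
```

Emit:
move_arm([
  [[60,-0.002,0,0,0],[60,-0.002,0,0,0],[60,-0.002,0,0,0]],
])

```text
time: 21.9
tool_pos: [0.5699, 0.0438, 0.0469]
tool_rot: [-0.0, 0.066, 0.998, 0.0]
contact_force: [-3.2, 1.4, 1.9]
gripper_width: 0.6
grasp_force: 2.0
```

Emit:
move_arm([
  [[60,-0.002,0,0,0],[60,-0.002,0,0,0]],
])

```text
time: 22.07
tool_pos: [0.5703, 0.0439, 0.0466]
tool_rot: [-0.003, 0.065, 0.998, 0.0]
contact_force: [-10.6, 2.2, 6.6]
gripper_width: 0.601
grasp_force: 5.7
```

The casting hasn't moved and is still on the fence. Next I'll back away and work out the leaf's angle from the two views.

Emit:
move_arm([
  [[60,0.008,0,0,0],[60,0.06,0,0,0],[60,0.06,0,0,0],[0,0.03,0,-0.05,0],[0,0,0,-0.065,0]],
])

```text
time: 22.48
tool_pos: [0.4708, 0.0566, 0.1104]
tool_rot: [-0.007, 0.065, 0.998, -0.0]
contact_force: [1.5, -1.5, 0.4]
gripper_width: 0.328
grasp_force: 0.0
```

Emit:
move_arm([
  [[0,0,0,-0.065,0],[0,0,0,-0.065,0],[0,0,0,-0.065,0],[0,0,0,0,0]],
])

```text
time: 22.82
tool_pos: [0.4829, 0.0558, 0.2432]
tool_rot: [0.009, 0.066, 0.998, 0.0]
contact_force: [0.8, -0.1, 0.9]
gripper_width: 0.001
grasp_force: 0.0
```

```bash
python3 - <<'E'
from h import *
c=get_calibration("top"); s=get_calibration("scene")
def tri(pt,ps):
    o1,d1=ray(c,[np.array(pt)/4+[225,195]]); o2,d2=ray(s,[np.array(ps)/3.3+[235,130]])
    d1=d1[0]/np.linalg.norm(d1);d2=d2[0]/np.linalg.norm(d2)
    t=np.linalg.lstsq(np.c_[d1,-d2],o2-o1,rcond=None)[0]; a=o1+t[0]*d1;b=o2+t[1]*d2
    m=(a+b)/2; j=W2J(m); print(m.round(3),j.round(3),"gap",np.linalg.norm(a-b).round(4),"alpha",np.arctan2(m[2]-.0625,-(j[1]-.028)).round(3),"r",np.hypot(m[2]-.0625,j[1]-.028).round(3))
tri((66,122),(103,38)); tri((78,62),(163,28)); tri((84,222),(47,82))
for z in(0,.1,.2): print(z,W2J(onz(c,[(205,228),(193,200)],z)).round(3).tolist())
go([*J2W(-.2,.16),.25],np.pi/2-.135); print(W2J(state()["tool_pos"]))
E
```

```text
[0.64  0.175 0.247] [-0.054  0.07 ] gap 0.0001 alpha 1.793 r 0.189
[0.687 0.158 0.236] [-0.006  0.059] gap 0.002 alpha 1.747 r 0.177
[0.575 0.176 0.243] [-0.119  0.062] gap 0.0114 alpha 1.757 r 0.184
0 [[0.051, 0.214], [0.154, 0.248]]
0.1 [[0.01, 0.195], [0.107, 0.227]]
0.2 [[-0.03, 0.176], [0.06, 0.206]]
t 22.82 tcp [0.4829 0.0558 0.2432] psi 1.439 scaled [ 0.0085  0.3828 -0.0108] rows>= 5.5 turn/6deg 0.03 F [ 0.8 -0.1  0.9]
[-0.19394405 -0.06962212]
```

Emit:
move_arm([
  [[0,0,0.0667,-0.003,0],[0,0,0.0667,-0.003,0],[0,0,0.0667,-0.003,0],[0,0,0.0667,-0.003,0],[0,0,0.0667,0,0]],
])

```text
time: 23.23
tool_pos: [0.505, 0.2563, 0.2406]
tool_rot: [0.001, 0.066, 0.998, 0.0]
contact_force: [1.0, -0.3, 0.5]
gripper_width: -0.001
grasp_force: 0.0
```

Emit:
move_arm([
  [[0,-0.0567,0,0,0],[0,-0.0567,0,0,0],[0,-0.0567,0,0,0],[0,-0.0567,0,0,0],[0,0,0,0,0]],
])

```text
time: 23.65
tool_pos: [0.6439, 0.2351, 0.238]
tool_rot: [0.001, 0.067, 0.998, -0.0]
contact_force: [-1.5, -0.3, -0.5]
gripper_width: -0.004
grasp_force: 0.0
```

```bash
cat > arc.py <<'E'
from h import *
s=state()["tool_pos"]; j=W2J(s); print("t",round(state()["time"],2),"jig",j.round(4),"z",s[2].round(4),"F",state()["contact_force"].round(1))
r=.172
def tcp(a): return np.array([.028-r*np.cos(a)+.004*np.sin(a)+.0145, .0625+r*np.sin(a)+.004*np.cos(a)+.025])
A=np.arange(1.78,-.01,-.0592*2); p=None
for a in A:
    q=tcp(a); print(a.round(2),q.round(4), "" if p is None else ("per row ty,tz",((q-p)/.6/2*[1,-1]).round(4))); p=q
E
python3 arc.py
```

```text
t 23.65 jig [-0.0585  0.1297] z 0.238 F [-1.5 -0.3 -0.5]
1.78 [0.0821 0.2549] 
1.66 [0.0621 0.2584] ('per row ty,tz', array([-0.0167, -0.0029]))
1.54 [0.0418 0.2595] ('per row ty,tz', array([-0.0169, -0.0009]))
1.42 [0.0214 0.2583] ('per row ty,tz', array([-0.0169,  0.0011]))
1.31 [0.0014 0.2546] ('per row ty,tz', array([-0.0167,  0.0031]))
1.19 [-0.018   0.2485] ('per row ty,tz', array([-0.0162,  0.005 ]))
1.07 [-0.0366  0.2403] ('per row ty,tz', array([-0.0155,  0.0069]))
0.95 [-0.0541  0.2299] ('per row ty,tz', array([-0.0146,  0.0087]))
0.83 [-0.0703  0.2174] ('per row ty,tz', array([-0.0134,  0.0103]))
0.71 [-0.0848  0.2032] ('per row ty,tz', array([-0.0121,  0.0119]))
0.6 [-0.0976  0.1874] ('per row ty,tz', array([-0.0106,  0.0132]))
0.48 [-0.1084  0.1701] ('per row ty,tz', array([-0.009 ,  0.0144]))
0.36 [-0.1171  0.1517] ('per row ty,tz', array([-0.0073,  0.0153]))
0.24 [-0.1236  0.1324] ('per row ty,tz', array([-0.0054,  0.0161]))
0.12 [-0.1277  0.1125] ('per row ty,tz', array([-0.0035,  0.0166]))
0.0 [-0.1295  0.0922] ('per row ty,tz', array([-0.0015,  0.0169]))
```

Emit:
move_arm([
  [[0,0,-0.03,-0.013,0],[0,0,-0.03,-0.013,0],[0,0,-0.0167,0,0],[0,0,-0.0167,0,0],[0,0,-0.0167,0,0]],
])

```text
time: 24.07
tool_pos: [0.6306, 0.1707, 0.2568]
tool_rot: [0.001, 0.066, 0.998, 0.001]
contact_force: [0.7, 3.0, 2.0]
gripper_width: -0.002
grasp_force: 1.4
```

Emit:
move_arm([
  [[0,0,-0.0169,0,0],[0,0,-0.0169,0,0],[0,0,-0.0169,0.001,0],[0,0,-0.0167,0.003,0],[0,0,-0.0167,0.003,0]],
])

```text
time: 24.48
tool_pos: [0.6241, 0.1199, 0.2511]
tool_rot: [-0.0, 0.066, 0.998, -0.0]
contact_force: [0.5, 1.9, 1.5]
gripper_width: 0.001
grasp_force: 1.1
```

```bash
python3 arc.py | head -1
```

```text
t 24.48 jig [-0.0626  0.0129] z 0.2511 F [0.5 1.9 1.5]
```

Emit:
move_arm([
  [[0,0,-0.0167,0.002,0],[0,0,-0.0165,0.003,0],[0,0,-0.0162,0.004,0],[0,0,-0.0162,0.005,0],[0,0,-0.0155,0.006,0]],
])

```text
time: 24.9
tool_pos: [0.6176, 0.0717, 0.2389]
tool_rot: [-0.0, 0.066, 0.998, -0.0]
contact_force: [-0.3, 1.1, 0.4]
gripper_width: -0.002
grasp_force: 0.9
```

Emit:
move_arm([
  [[0,0,-0.0155,0.0069,0],[0,0,-0.0146,0.0085,0],[0,0,-0.0146,0.0087,0],[0,0,-0.0134,0.01,0],[0,0,-0.0134,0.0103,0]],
])

```text
time: 25.32
tool_pos: [0.6123, 0.0293, 0.2123]
tool_rot: [0.0, 0.066, 0.998, -0.0]
contact_force: [-0.7, 1.3, -0.9]
gripper_width: 0.001
grasp_force: 0.7
```

```bash
python3 arc.py | head -1
```

```text
t 25.32 jig [-0.0622 -0.0785] z 0.2123 F [-0.7  1.3 -0.9]
```

Emit:
move_arm([
  [[0,0,-0.0125,0.0119,0],[0,0,-0.0121,0.0119,0],[0,0,-0.011,0.0135,0],[0,0,-0.0106,0.0135,0],[0,0,-0.009,0.0144,0]],
])

```text
time: 25.73
tool_pos: [0.6079, -0.0035, 0.173]
tool_rot: [0.0, 0.066, 0.998, -0.0]
contact_force: [0.3, 1.6, -0.5]
gripper_width: -0.001
grasp_force: 0.5
```

Emit:
move_arm([
  [[0,0,-0.009,0.0144,0],[0,0,-0.0073,0.0153,0],[0,0,-0.0073,0.0153,0],[0,0,-0.0054,0.0155,0],[0,0,-0.0054,0.0155,0]],
])

```text
time: 26.15
tool_pos: [0.6052, -0.0235, 0.1272]
tool_rot: [-0.0, 0.066, 0.998, -0.0]
contact_force: [0.2, 0.2, 1.1]
gripper_width: 0.004
grasp_force: 0.4
```

```bash
python3 arc.py | head -1
```

```text
t 26.15 jig [-0.062  -0.1317] z 0.1272 F [0.2 0.2 1.1]
```

Emit:
move_arm([
  [[0,0,-0.001,0.009,0],[0,0,0,0.009,0],[0,0,0,0.008,0],[0,0,0,0.007,0],[0,0,0,0.005,0]],
])

```text
time: 26.57
tool_pos: [0.6053, -0.0237, 0.1051]
tool_rot: [0.0, 0.066, 0.998, -0.0]
contact_force: [-0.3, -0.0, 1.8]
gripper_width: -0.002
grasp_force: 0.4
```

Emit:
move_arm([
  [[0,0,0,0.004,0],[0,0,0,0.003,0],[0,0,0,0.003,0]],
])

```text
time: 26.82
tool_pos: [0.6054, -0.0237, 0.0995]
tool_rot: [0.0, 0.066, 0.998, -0.0]
contact_force: [-0.8, 0.4, 2.1]
gripper_width: 0.003
grasp_force: 0.4
```

Emit:
move_arm([
  [[0,0,0,0.002,0],[0,0,0,0.002,0],[0,0,0,0.002,0]],
])

```text
time: 27.07
tool_pos: [0.6054, -0.0238, 0.0959]
tool_rot: [0.0, 0.066, 0.998, -0.0]
contact_force: [0.2, -0.5, 0.9]
gripper_width: -0.0
grasp_force: 0.4
```

Emit:
move_arm([
  [[0,0,0,0.002,0],[0,0,0,0.002,0],[0,0,0,0.001,0]],
])

```text
time: 27.32
tool_pos: [0.6053, -0.0237, 0.0927]
tool_rot: [0.0, 0.066, 0.998, 0.0]
contact_force: [-0.6, -1.5, 0.6]
gripper_width: -0.001
grasp_force: 0.4
```

Emit:
move_arm([
  [[0,0,0,0.001,0],[0,0,0,0.001,0]],
])

```text
time: 27.48
tool_pos: [0.6053, -0.0237, 0.0916]
tool_rot: [0.0, 0.066, 0.998, 0.0]
contact_force: [0.3, -0.2, 1.2]
gripper_width: 0.001
grasp_force: 0.4
```

Emit:
move_arm([
  [[0,0,0,0.001,0],[0,0,0,0.001,0]],
])

```text
time: 27.65
tool_pos: [0.6053, -0.0237, 0.0915]
tool_rot: [-0.0, 0.066, 0.998, -0.0]
contact_force: [-4.4, 1.0, 9.1]
gripper_width: -0.002
grasp_force: 4.7
```

Emit:
move_arm([
  [[0,0,0,0.001,0],[0,0,0,0.001,0]],
])

```text
time: 27.82
tool_pos: [0.6054, -0.0237, 0.0914]
tool_rot: [-0.0, 0.066, 0.998, -0.0]
contact_force: [-7.4, -0.0, 13.9]
gripper_width: -0.002
grasp_force: 7.4
```

The leaf met a hard stop at tip height 66.5 mm, which is exactly shut. I'll lift off and verify.

Emit:
move_arm([
  [[0,0,0,-0.005,0],[0,0,0,-0.06,0],[0,0,0,-0.065,0],[0,0,0,-0.065,0],[0,0,0,-0.065,0]],
])

```text
time: 28.23
tool_pos: [0.6047, -0.0235, 0.2462]
tool_rot: [-0.001, 0.066, 0.998, 0.0]
contact_force: [1.0, -0.3, -0.4]
gripper_width: 0.0
grasp_force: 0.0
```

Emit:
move_arm([
  [[0,0.06,-0.03,0,0],[0,0.06,-0.03,0,0],[0,0.06,-0.03,0,0],[0,0,0,0,0],[0,0,0,0,0]],
])

```text
time: 28.65
tool_pos: [0.4894, -0.0632, 0.2445]
tool_rot: [-0.0, 0.066, 0.998, 0.0]
contact_force: [0.4, 0.3, 1.7]
gripper_width: -0.001
grasp_force: 0.0
```

```bash
python3 - <<'E'
from h import *
boss(); go([.6,0,.2])
# disturbed things: compare first and present top pictures
a=cv2.imread("pics/top0.png").astype(int); b=save("top","t9")[:,:,::-1].astype(int)
d=np.abs(a-b).max(2)
for n,(x0,y0,x1,y1) in dict(jar=(415,185,442,215),mallet=(190,288,232,380),tape=(433,238,473,276)).items(): print(n,(d[y0:y1,x0:x1]>40).sum())
E
```

```text
t 28.7 tcp [ 0.4907 -0.0632  0.2451] psi 1.439 scaled [-0.1666  0.1283  0.0754] rows>= 3.2 turn/6deg None F [ 0.  -0.5  0. ]
jar 0
mallet 0
tape 0
```

```bash
python3 -c "
from plant import job
print(job.job_done())"
```

```text
the job is handed in; nothing more can be done
None
```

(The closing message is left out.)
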